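Tray up the living moss pots

ROBOT

A 7-joint arm with a two-finger parallel gripper is mounted at the origin on the work surface. World frame = base frame: x ahead of the robot, y to its left, z up, the work surface at z = 0. Lengths are in m, angles in rad, forces in N, time in s.
With the tool pointing down it reaches from about 0.4 to 0.925 m from the base axis. Payload 5.6 kg.
Tool frame: the origin (TCP) lies at the very end of the fingers, on their centre line; the grasp point (between the pads) lies 19 mm behind it (bot.grasp_offset is the distance from the TCP to the grasp point, in m); z points along the fingers, y is the line along which they close (so a half turn about z gives the same grasp; the last joint's range is limited). The gripper opens to 85 mm and grips with 20 to 120 N. Pads are 22 mm wide; open, the fingers measure 114 mm over their backs; the gripper's body (76 mm by 85 mm) begins 54 mm behind the grasp point. The pads swing forward as they close: fully open they stand 13 mm farther back than shut.
Start: joints at [1.17, 0.468, -0.012, 1.603, 0.006, 1.071, -0.056], TCP at [0.228, -0.609, 0.231] pointing down, gripper open.
Joint ranges: [-2.53, 2.53], [-0.31, 2.02], [-1.57, 1.55], [0.28, 2.44], [-1.29, 4.43], [0.15, 1.84], [-2.92, 2.92]. Speed limits (rad/s): [2.57, 2.57, 3.14, 3.14, 3.14, 3.14, 3.14].

INTERFACE

Orientations are given as a unit quaternion [x, y, z, w].
In Python, from bench import bot gives the robot as it stands.
- The arm moves only by the shell command python3 -m inch 'ROWS' [FORCE]. ROWS is a JSON object of lists of equal length, an entry for each row: "gripper": the opening in per cent of the stroke, from 0 (shut) to 100 (fully open); "travel": the shift along the tool's x, y, z in cm, a list of three; "roll": the turn about the tool's z in degrees. A call has 1 to 8 rows; each row shifts and turns the commanded pose from where the row before left it, along the tool's axes as they then stand; what a row does not reach is not made up. A row lasts 1/12 s, in which the tool goes at most 41.7 mm and 7.16 degrees, less where a joint would pass 70% of its speed; a pose out of reach is approached as far as the arm can. A call is refused whole if a number of a shift passes 4.17 or a number of a turn 7.16, either way. A call with a gripper value outside its range is refused whole. The fingers move at their own pace and stop on an object; FORCE is the grip in N (left out, the last holds). Time passes only in rows, so rows that do not move let the fingers close. It gives the time, the measured TCP pose, the force, the opening and the grip force at its end, in the units of the state.
- bot.sense(): the state, without advancing time (a new reading comes with each control period).
- bot.capture(name): name is "side" or "top"; returns a dict with "pixels" (384x512x3 uint8, blue, green, red), "fx", "fy", "cx", "cy" (pixels), "D" ([k1, k2, p1, p2, k3] as OpenCV has them; the pictures are not rectified), "R" (3x3) and "t" (3): a world point X has camera coordinates R X + t. Camera axes: x right, y down, z forward; pixel columns grow to the right and rows downward; lengths in m; the calibration is good to about 2 mm. A picture is of the moment at which its call begins. There is no depth.
- bot.sign_off(): hands the job in; it is judged then, once.
The state is a dict: "time_s": time; "qpos": joint angles; "qvel": joint speeds; "joint_torque": joint torques, N m; "tcp_pos": TCP position; "orientation": TCP orientation; "force": force on the tool from outside, world axes, zero at the start; "wrist_torque": the same for the moment, N m; "width": opening from 0.0 (shut) to 1.0 (fully open); "finger_force": force on a finger pad.
Only numpy, scipy, OpenCV 4.12 (cv2) and the standard library are available. Lean on these libraries where they do the work, as an engineer would, in place of code of your own. Each camera call takes 0.05 s, during which the arm holds its last target. There are 200 camera calls.

TASK

Collect the four pots of living green moss into the grey carrying tray, standing each one upright and flat inside the saucer of its own colour so that the populations stay apart. Keep them upright and set them down gently, do not drop them. Leave the two pots of dead brown moss standing where they are on the bench.

Things in the scene. Friction and masses are not known exactly. Their poses are not given: they have to be found in the camera images.
- pot_blue: Loose blue plastic pot full of living, bright green moss; round, 50 mm high, foot 40 mm across, tapering out to 51 mm at 36 mm height, topped by an upright rim band 56 mm across from 36 to 50 mm height (grip it there); 0.08 to 0.17 kg. Origin at the centre of its underside, z up out of the pot. Round, so yaw does not matter.
- pot_yellow: Loose yellow plastic pot full of living, bright green moss; round, 50 mm high, foot 40 mm across, tapering out to 51 mm at 36 mm height, topped by an upright rim band 56 mm across from 36 to 50 mm height (grip it there); 0.08 to 0.17 kg. Origin at the centre of its underside, z up out of the pot. Round, so yaw does not matter.
- pot_red: Loose red plastic pot full of living, bright green moss; round, 50 mm high, foot 40 mm across, tapering out to 51 mm at 36 mm height, topped by an upright rim band 56 mm across from 36 to 50 mm height (grip it there); 0.08 to 0.17 kg. Origin at the centre of its underside, z up out of the pot. Round, so yaw does not matter.
- pot_white: Loose white plastic pot full of living, bright green moss; round, 50 mm high, foot 40 mm across, tapering out to 51 mm at 36 mm height, topped by an upright rim band 56 mm across from 36 to 50 mm height (grip it there); 0.08 to 0.17 kg. Origin at the centre of its underside, z up out of the pot. Round, so yaw does not matter.
- dead_blue: Loose blue plastic pot of exactly the same shape and size as the others, but its moss is dead and brown: it does not belong in the tray. Origin at the centre of its underside, z up.
- dead_yellow: Loose yellow plastic pot of exactly the same shape and size as the others, but its moss is dead and brown: it does not belong in the tray. Origin at the centre of its underside, z up.
- saucer_blue: Round blue saucer, fixed in one quarter of the square grey carrying tray (190 mm square, walls 16 mm high, low on the bench, does not move); its place among the four and the tray's place and turn vary. Saucer 76 mm across its rim, 9 mm high; flat inner floor 60 mm across, 3 mm above the origin. Centres of neighbouring saucers are 89 mm apart. Origin at the centre of its underside (4 mm above the bench), z up.
- saucer_yellow: Round yellow saucer, fixed in one quarter of the square grey carrying tray (190 mm square, walls 16 mm high, low on the bench, does not move); its place among the four and the tray's place and turn vary. Saucer 76 mm across its rim, 9 mm high; flat inner floor 60 mm across, 3 mm above the origin. Centres of neighbouring saucers are 89 mm apart. Origin at the centre of its underside (4 mm above the bench), z up.
- saucer_red: Round red saucer, fixed in one quarter of the square grey carrying tray (190 mm square, walls 16 mm high, low on the bench, does not move); its place among the four and the tray's place and turn vary. Saucer 76 mm across its rim, 9 mm high; flat inner floor 60 mm across, 3 mm above the origin. Centres of neighbouring saucers are 89 mm apart. Origin at the centre of its underside (4 mm above the bench), z up.
- saucer_white: Round white saucer, fixed in one quarter of the square grey carrying tray (190 mm square, walls 16 mm high, low on the bench, does not move); its place among the four and the tray's place and turn vary. Saucer 76 mm across its rim, 9 mm high; flat inner floor 60 mm across, 3 mm above the origin. Centres of neighbouring saucers are 89 mm apart. Origin at the centre of its underside (4 mm above the bench), z up.
Not all that is in view belongs to the job. Several things look just like the pot_white: the one meant starts farthest to the robot's right. Several things have the shape of the saucer_blue; the one meant has the colours described above.

How it is judged:
By the outcome, as a careful person would: the job done as asked, in the order asked, and still so for the second after the job is handed in, with the robot touching nothing.
It also fails if it takes over 102 s, if anything falls off the work surface, if the arm or the gripper's body presses on something with over 40 N, if the wrist force passes 120 N, or if a joint passes its speed limit or range.

## Working session

There is one attempt and no reset: what is moved stays moved. The work goes in short steps, Python scripts to look and compute and a shell command to move; the robot and the scene stay as the last step left them, time stands still between calls to the robot, and variables do not carry over. Pictures are saved under pics/ and viewed, at most 14 in all, crops included, and the job is handed in when it is done.

```bash
ls; mkdir -p pics; python3 - <<'E'
from bench import bot
import cv2,json
for n in("top","side"):
    c=bot.capture(n); cv2.imwrite(f"pics/{n}0.png",c["pixels"])
    print(n,c["fx"],c["fy"],c["cx"],c["cy"],c["D"],c["R"],c["t"])
print(bot.sense(), bot.grasp_offset)
E
```

```text
pics
top 362.2551193485514 362.2551193485514 259.9777616688852 193.32962617570863 [-0.10457708  0.          0.          0.          0.        ] [[-0.00667963 -0.99995662  0.00649206]
 [-0.98565584  0.00548898 -0.16867848]
 [ 0.16863553 -0.00752564 -0.98564975]] [0.02387197 0.53051124 0.78643534]
side 432.6373588410506 432.6373588410506 263.24111161855694 192.91045697231175 [-0.05787635  0.          0.          0.          0.        ] [[ 0.80855375 -0.58806371  0.02054047]
 [-0.30217115 -0.44491504 -0.84305587]
 [ 0.50490933  0.67544925 -0.53743361]] [-0.43323368  0.20156105  0.65668255]
{'time_s': 0.1, 'qpos': array([ 1.17000905,  0.46835366, -0.01159279,  1.60352547,  0.00600131,
        1.07137613, -0.05633645]), 'qvel': array([ 8.91539675e-05, -1.86750607e-03, -1.85207515e-03, -1.55487241e-03,
       -3.25803495e-04, -4.57915104e-04,  1.21222271e-03]), 'joint_torque': array([ 7.64657398e-04, -5.33523595e+01,  2.13003648e-02, -2.51967502e+01,
        1.13954427e-02,  4.32995323e-03, -3.94060055e-05]), 'tcp_pos': array([ 0.22739084, -0.60839964,  0.23039419]), 'orientation': array([ 9.84050555e-01,  1.77887160e-01, -2.04518619e-04, -7.88061280e-04]), 'force': array([-0.36081478,  0.14202074,  0.82117257]), 'wrist_torque': array([-0.01656623,  0.00100632, -0.01773577]), 'finger_force': 0.0, 'width': 0.9964784362033327} 0.0187
```

View pics/top0.png

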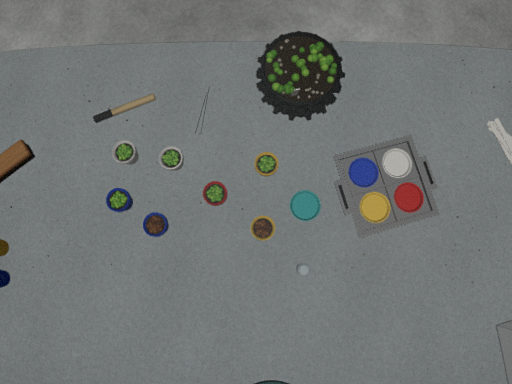

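View pics/side0.png

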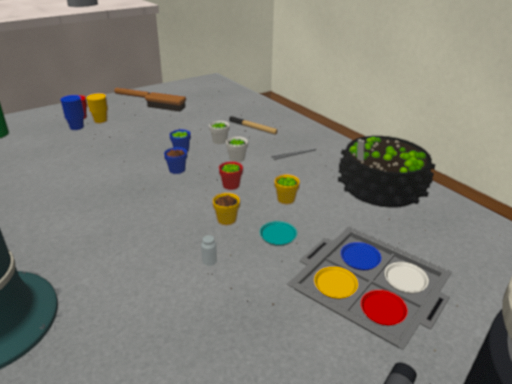

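```bash
cat >h.py <<'E'
import numpy as np,cv2
from bench import bot
from scipy.spatial.transform import Rotation as Ro
def ray(c,uv,z):
    K=np.array([[c["fx"],0,c["cx"]],[0,c["fy"],c["cy"]],[0,0,1]])
    n=cv2.undistortPoints(np.array([[uv]],float),K,np.array(c["D"],float))[0,0]
    R=np.array(c["R"]);o=-R.T@np.array(c["t"]);d=R.T@np.array([n[0],n[1],1])
    return o+d*(z-o[2])/d[2]
def go(t,s=None):
    "travel in cm along the tool axes to world target t; heading of tool x"
    s=s or bot.sense();r=Ro.from_quat(s["orientation"])
    return np.round(100*r.inv().apply(np.array(t)-s["tcp_pos"]),2),np.round(s["tcp_pos"],4),np.degrees(np.arctan2(*r.as_matrix()[[1,0],0]))
def blobs(m,a=40):
    n,_,st,ce=cv2.connectedComponentsWithStats(m.astype(np.uint8))
    return [(ce[i],st[i]) for i in range(1,n) if st[i][4]>a]
E
python3 - <<'E'
from h import *
c=bot.capture("top");s=bot.capture("side")
rng={"green":((40,120,60),(75,255,255)),"brown/red":((0,70,30),(18,255,130)),"blue":((112,120,60),(130,255,255)),"yellow":((18,120,120),(32,255,255)),"red":((174,120,60),(180,255,255)),"white":((0,0,165),(180,40,255))}
for nm,cam,z in(("top",c,.048),("side",s,.048)):
    h=cv2.cvtColor(cv2.GaussianBlur(cam["pixels"],(3,3),0),cv2.COLOR_BGR2HSV)
    for k,(a,b) in rng.items():
        for ce,st in blobs(cv2.inRange(h,a,b)>0):
            u=st[:2]+(st[2:4]-1)/2
            sau=st[2]>25
            zz=.013 if sau else z
            print(nm,k,ce.round(0),st[2:].tolist(),"cent",ray(cam,ce,zz)[:2].round(3),"box",ray(cam,u,zz)[:2].round(3))
big=cv2.resize(c["pixels"][130:250,90:290],None,fx=4,fy=4,interpolation=cv2.INTER_CUBIC);cv2.imwrite("pics/crop.png",big)
E
```

```text
top green [322.  58.] [30, 34, 468] cent [ 0.893 -0.142] box [ 0.894 -0.142]
top green [271.  56.] [11, 13, 82] cent [ 0.878 -0.008] box [ 0.877 -0.009]
top green [300.  65.] [19, 22, 180] cent [ 0.853 -0.082] box [ 0.85  -0.081]
top green [277.  68.] [10, 13, 76] cent [ 0.843 -0.024] box [ 0.843 -0.025]
top green [295.  77.] [8, 8, 50] cent [ 0.82  -0.068] box [ 0.82  -0.068]
top green [272.  77.] [8, 7, 41] cent [ 0.819 -0.01 ] box [ 0.819 -0.01 ]
top green [283.  87.] [22, 13, 174] cent [ 0.792 -0.038] box [ 0.792 -0.036]
top green [124. 152.] [15, 14, 158] cent [0.632 0.343] box [0.632 0.342]
top green [171. 158.] [15, 14, 154] cent [0.616 0.229] box [0.616 0.231]
top green [266. 163.] [16, 15, 156] cent [0.601 0.006] box [0.601 0.005]
top green [215. 193.] [15, 16, 163] cent [0.531 0.125] box [0.533 0.126]
top green [118. 200.] [16, 16, 190] cent [0.517 0.35 ] box [0.517 0.35 ]
top brown/red [ 13. 157.] [32, 38, 661] cent [0.634 0.651] box [0.63  0.644]
top brown/red [214. 193.] [24, 25, 210] cent [0.533 0.125] box [0.531 0.125]
top brown/red [411. 204.] [30, 25, 141] cent [ 0.5
[... 2277 characters left out ...]
box [ 0.589 -0.23 ]
side yellow [ 95. 104.] [20, 30, 326] cent [0.405 0.697] box [0.398 0.667]
side yellow [259. 127.] [33, 10, 86] cent [0.771 0.343] box [0.77  0.344]
side yellow [285. 188.] [26, 30, 391] cent [0.62  0.032] box [0.622 0.029]
side yellow [224. 208.] [27, 32, 420] cent [0.465 0.043] box [0.466 0.038]
side yellow [336. 282.] [45, 33, 1163] cent [ 0.504 -0.254] box [ 0.504 -0.254]
side white [59.  8.] [156, 22, 1938] cent [0.796 2.767] box [0.874 2.581]
side white [403.  79.] [240, 205, 32521] cent [1.523 0.413] box [1.271 0.265]
side white [509.  49.] [6, 13, 51] cent [2.281 0.38 ] box [2.298 0.39 ]
side white [406. 277.] [44, 30, 983] cent [ 0.614 -0.316] box [ 0.614 -0.316]
```

View pics/crop.png

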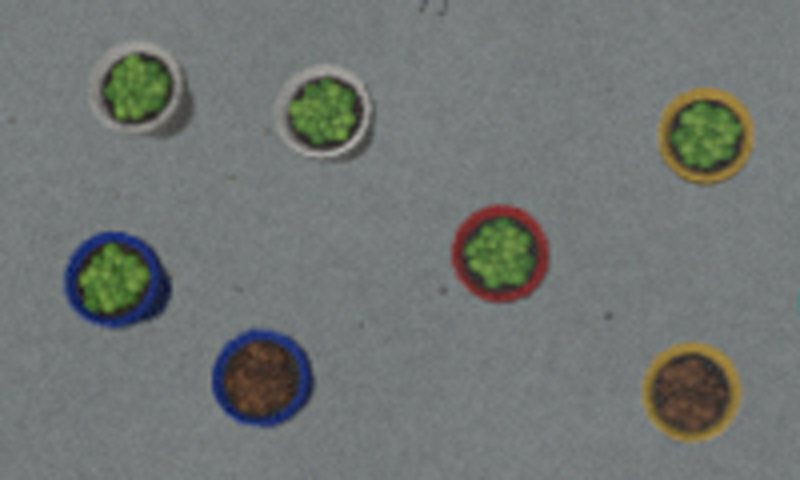

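The white lookalikes are at top px (124,152) and (171,158). The one at (171,158), y=+0.23, is farther right, so it is the one meant, and the crop confirms it holds living moss. The saucer shapes are deep blue (363,172), which is meant, and teal (305,205), which is not. The yellow pot goes first. I turn the fingers to the tray diagonal, then move above the pot.

```bash
python3 -m inch '{"gripper":[100,100,100,100,100,100,100,100],"travel":[[0,0,0],[0,0,0],[0,0,0],[0,0,0],[0,0,0],[0,0,0],[0,0,0],[0,0,0]],"roll":[5,6.5,6.5,6.5,6.5,6.5,6.5,6.5]}' 40
python3 -m inch '{"gripper":[100,100,100,100,100,100,100,100],"travel":[[0,-1.5,0],[0,-3,0],[0,-3.5,0],[0,-3.5,0],[0,-3.5,0],[0,-3.5,0],[0,-3.5,0],[0,-3.5,0]],"roll":[0,0,0,0,0,0,0,0]}'
python3 -m inch '{"gripper":[100,100,100,100,100,100,100,100],"travel":[[0,-3.5,0],[0,-3.5,0],[0,-3.5,0],[0,-3.5,0],[0,-3.5,0],[0,-3.5,0],[0,-3.5,0],[0,-3.5,0]],"roll":[0,0,0,0,0,0,0,0]}'
python3 -m inch '{"gripper":[100,100,100,100,100,100,100,100],"travel":[[0,-3.5,0],[0,-3.5,0],[0,-3,0],[0,-2,0],[0,-1,0],[0,0,0],[0,0,0],[0,0,0]],"roll":[0,0,0,0,0,0,0,0]}'
python3 - <<'E'
from h import *
print(go([.602,.007,.022]))
E
```

```text
time_s: 0.87
tcp_pos: [0.2276, -0.6087, 0.231]
orientation: [0.965, -0.262, -0.0, -0.0]
force: [0.2, -0.2, -0.1]
width: 1.004
finger_force: 0.0
time_s: 1.53
tcp_pos: [0.3559, -0.3852, 0.2313]
orientation: [0.966, -0.257, 0.0, -0.0]
force: [0.4, -0.5, -0.5]
width: 1.003
finger_force: 0.0
time_s: 2.2
tcp_pos: [0.4952, -0.1428, 0.2314]
orientation: [0.967, -0.257, 0.0, 0.0]
force: [0.6, -0.7, 0.1]
width: 1.0
finger_force: 0.0
time_s: 2.87
tcp_pos: [0.5592, -0.0347, 0.2311]
orientation: [0.966, -0.259, -0.0, 0.001]
force: [-0.4, -0.1, -0.3]
width: 1.004
finger_force: 0.0
(array([ 1.61, -5.78, 20.91]), array([ 0.5592, -0.0347,  0.2311]), np.float64(-30.075623293819934))
```

```bash
python3 -m inch '{"gripper":[100,100,100,100,100,100,100,100],"travel":[[0.4,-1.4,1],[0.6,-2.2,2.5],[0.6,-2.2,3],[0,0,3],[0,0,2],[0,0,0],[0,0,0],[0,0,0]],"roll":[0,0,0,0,0,0,0,0]}'
python3 - <<'E'
from h import *
print(go([.602,.007,.022]))
c=bot.capture("side");cv2.imwrite("pics/s1.png",cv2.resize(c["pixels"][80:320,180:460],None,fx=2.5,fy=2.5))
E
```

```text
time_s: 3.53
tcp_pos: [0.6038, 0.0079, 0.1178]
orientation: [0.966, -0.26, 0.001, -0.0]
force: [-0.1, -0.1, -0.5]
width: 1.0
finger_force: 0.0
(array([-0.13,  0.18,  9.58]), array([0.6038, 0.0079, 0.1178]), np.float64(-30.099644249344536))
```

View pics/s1.png

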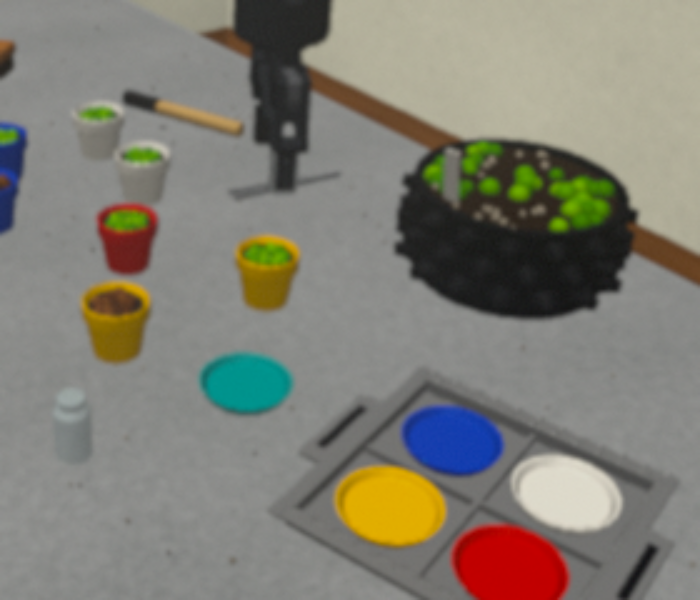

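The gripper hangs above the yellow pot (crop px 267,260) with nothing in the way. I descend and grip.

```bash
python3 -m inch '{"gripper":[100,100,100,100,100,100,100,100],"travel":[[-0.1,0.2,1],[0,0,2],[0,0,2],[0,0,2],[0,0,1.5],[0,0,1],[0,0,0],[0,0,0]],"roll":[0,0,0,0,0,0,0,0]}'
python3 -m inch '{"gripper":[60,50,40,30,20,20,20,20],"travel":[[0,0,0],[0,0,0],[0,0,0],[0,0,0],[0,0,0],[0,0,0],[0,0,0],[0,0,0]],"roll":[0,0,0,0,0,0,0,0]}' 30
python3 -m inch '{"gripper":[20,20,20,20,20,20,20,20],"travel":[[0,0,0],[0,0,-0.5],[0,0,-1],[0,0,-2],[0,0,-3],[0,0,-3],[0,0,-1],[0,0,0]],"roll":[0,0,0,0,0,0,0,0]}'
python3 - <<'E'
from h import *
print(go([.503,-.254,.031]), go([.503,-.254,.13]))
c=bot.capture("side");cv2.imwrite("pics/s2.png",cv2.resize(c["pixels"][80:320,180:460],None,fx=2.5,fy=2.5))
E
```

```text
time_s: 4.25
tcp_pos: [0.6013, 0.0079, 0.0215]
orientation: [0.966, -0.259, 0.0, 0.0]
force: [0.1, 0.1, 0.4]
width: 1.002
finger_force: 0.0
time_s: 4.92
tcp_pos: [0.602, 0.0081, 0.0227]
orientation: [0.966, -0.259, 0.001, -0.0]
force: [-2.0, -1.6, 5.6]
width: 0.644
finger_force: 31.3
time_s: 5.58
tcp_pos: [0.6034, 0.0081, 0.1301]
orientation: [0.966, -0.259, 0.003, -0.001]
force: [-0.4, -0.2, -1.0]
width: 0.64
finger_force: 32.0
(array([ 4.36, 27.76,  9.83]), array([0.6034, 0.0081, 0.1301]), np.float64(-30.00946015084942)) (array([ 4.42, 27.72, -0.07]), array([0.6034, 0.0081, 0.1301]), np.float64(-30.00946015084942))
```

View pics/s2.png

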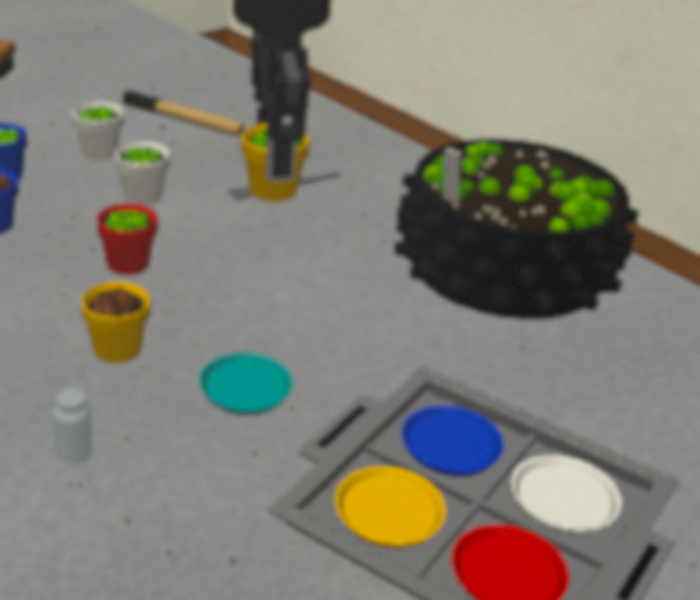

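The yellow pot is held upright (crop px 275,165). I carry it to the yellow saucer.

```bash
python3 -m inch '{"gripper":[20,20,20,20,20,20,20,20],"travel":[[0.1,0.6,0],[0.2,1.4,0],[0.4,2.5,0],[0.5,3,0],[0.5,3,0],[0.5,3,0],[0.5,3,0],[0.5,3,0]],"roll":[0,0,0,0,0,0,0,0]}'
python3 -m inch '{"gripper":[20,20,20,20,20,20,20,20],"travel":[[0.5,3,0],[0.4,2.5,0],[0.2,1.8,0],[0.1,0.9,0],[0,0,0],[0,0,0],[0,0,0],[0,0,0]],"roll":[0,0,0,0,0,0,0,0]}'
python3 - <<'E'
from h import *
print(go([.503,-.254,.030]))
E
```

```text
time_s: 6.3
tcp_pos: [0.5285, -0.1793, 0.1245]
orientation: [0.966, -0.259, -0.002, 0.0]
force: [1.1, 0.2, -2.2]
width: 0.647
finger_force: 32.1
time_s: 6.97
tcp_pos: [0.5013, -0.2521, 0.126]
orientation: [0.966, -0.258, -0.0, -0.0]
force: [-0.2, -0.1, -0.6]
width: 0.64
finger_force: 32.1
(array([0.24, 0.09, 9.6 ]), array([ 0.5013, -0.2521,  0.126 ]), np.float64(-29.85152943647455))
```

```bash
python3 -m inch '{"gripper":[20,20,20,20,20,20,20,20],"travel":[[0.2,0.1,1],[0,0,2],[0,0,2],[0,0,2],[0,0,1],[0,0,0.5],[0,0,0.3],[0,0,0]],"roll":[0,0,0,0,0,0,0,0]}'
python3 -m inch '{"gripper":[20,20,20,20],"travel":[[0,0,0.2],[0,0,0.2],[0,0,0.2],[0,0,0]],"roll":[0,0,0,0]}'
python3 - <<'E'
from h import *
print(go([.503,-.254,.030]))
E
```

```text
time_s: 7.63
tcp_pos: [0.5022, -0.2555, 0.0381]
orientation: [0.966, -0.259, -0.0, -0.0]
force: [-0.9, 0.2, -0.5]
width: 0.64
finger_force: 32.1
time_s: 7.97
tcp_pos: [0.502, -0.2558, 0.0324]
orientation: [0.966, -0.259, 0.0, 0.0]
force: [0.0, 0.3, -1.2]
width: 0.645
finger_force: 32.1
(array([-0.  , -0.21,  0.24]), array([ 0.502 , -0.2558,  0.0324]), np.float64(-30.008835292639237))
```

```bash
python3 -m inch '{"gripper":[20,20,20,20],"travel":[[0,-0.1,0.1],[0,-0.1,0.1],[0,0,0],[0,0,0]],"roll":[0,0,0,0]}'
python3 -m inch '{"gripper":[70,80,90,100,100,100],"travel":[[0,0,0],[0,0,0],[0,0,0],[0,0,0],[0,0,0],[0,0,0]],"roll":[0,0,0,0,0,0]}'
python3 -m inch '{"gripper":[100,100,100,100,100,100,100,100],"travel":[[0,0,-0.5],[0,0,-1.5],[0,0,-2],[0,0,-3],[0,0,-3],[0,0,-2],[0,0,-1],[0,0,0]],"roll":[0,0,0,0,0,0,0,0]}'
python3 - <<'E'
from h import *
print(go([.532,.126,.022]))
c=bot.capture("side");cv2.imwrite("pics/s3.png",cv2.resize(c["pixels"][80:340,180:460],None,fx=2.3,fy=2.3))
E
```

```text
time_s: 8.3
tcp_pos: [0.503, -0.2539, 0.0303]
orientation: [0.966, -0.259, -0.0, -0.0]
force: [-0.3, 0.1, -0.7]
width: 0.641
finger_force: 32.1
time_s: 8.8
tcp_pos: [0.503, -0.254, 0.0303]
orientation: [0.966, -0.259, 0.0, 0.0]
force: [-0.4, 0.3, 0.7]
width: 1.003
finger_force: 0.0
time_s: 9.47
tcp_pos: [0.5044, -0.2547, 0.1629]
orientation: [0.966, -0.259, 0.002, 0.0]
force: [-0.3, -0.0, -0.5]
width: 1.0
finger_force: 0.0
(array([-16.71, -34.34,  14.02]), array([ 0.5044, -0.2547,  0.1629]), np.float64(-30.00928968203107))
```

View pics/s3.png

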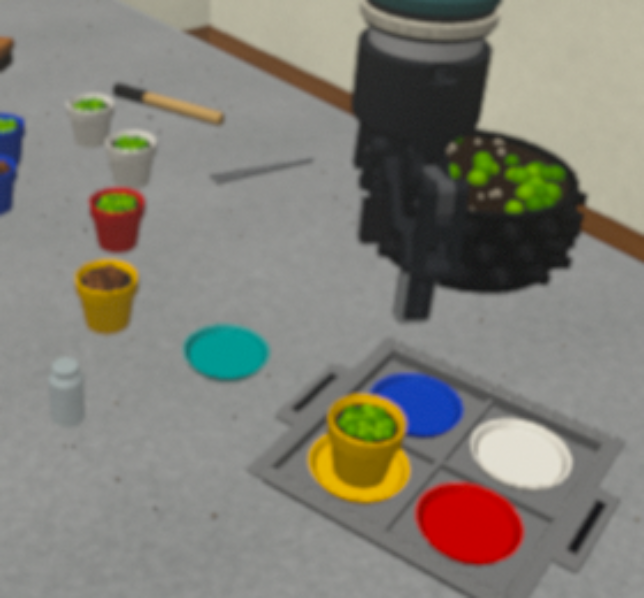

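The yellow pot stands upright and centred in its saucer (crop px 362,440). The red pot is next.

```bash
python3 -m inch '{"gripper":[100,100,100,100,100,100,100,100],"travel":[[-0.6,-1.2,0],[-1.2,-2.4,0],[-1.55,-3.2,0],[-1.55,-3.2,0],[-1.55,-3.2,0],[-1.55,-3.2,0],[-1.55,-3.2,0],[-1.55,-3.2,0]],"roll":[0,0,0,0,0,0,0,0]}'
python3 -m inch '{"gripper":[100,100,100,100,100,100,100,100],"travel":[[-1.55,-3.2,0],[-1.55,-3.2,0],[-1.3,-2.6,0.5],[-0.8,-1.6,1],[-0.4,-0.9,1],[0,0,1],[0,0,0],[0,0,0]],"roll":[0,0,0,0,0,0,0,0]}'
python3 - <<'E'
from h import *
print(go([.532,.126,.022]))
E
```

```text
time_s: 10.18
tcp_pos: [0.519, 0.0017, 0.1584]
orientation: [0.966, -0.259, -0.002, 0.0]
force: [0.2, -0.4, -0.4]
width: 0.999
finger_force: 0.0
time_s: 10.85
tcp_pos: [0.5289, 0.1246, 0.1237]
orientation: [0.966, -0.26, -0.001, 0.001]
force: [-0.5, -0.3, 0.0]
width: 1.002
finger_force: 0.0
(array([ 0.22, -0.31, 10.17]), array([0.5289, 0.1246, 0.1237]), np.float64(-30.114833732489146))
```

```bash
python3 -m inch '{"gripper":[100,100,100,100,100,100,100,100],"travel":[[0.2,-0.3,1],[0,0,2],[0,0,2],[0,0,2],[0,0,2],[0,0,1.1],[0,0,0],[0,0,0]],"roll":[0,0,0,0,0,0,0,0]}'
python3 -m inch '{"gripper":[60,50,40,30,20,20,20,20],"travel":[[0,0,0],[0,0,0],[0,0,0],[0,0,0],[0,0,0],[0,0,0],[0,0,0],[0,0,0]],"roll":[0,0,0,0,0,0,0,0]}' 30
python3 -m inch '{"gripper":[20,20,20,20,20,20,20,20],"travel":[[0,0,0],[0,0,-0.5],[0,0,-1],[0,0,-2],[0,0,-3],[0,0,-3],[0,0,-1.5],[0,0,0]],"roll":[0,0,0,0,0,0,0,0]}'
python3 - <<'E'
from h import *
print(go([.526,-.339,.031]))
E
```

```text
time_s: 11.52
tcp_pos: [0.5332, 0.1275, 0.0241]
orientation: [0.966, -0.259, -0.0, 0.0]
force: [0.1, 0.3, 0.6]
width: 0.997
finger_force: 0.0
time_s: 12.18
tcp_pos: [0.534, 0.1282, 0.0257]
orientation: [0.966, -0.259, 0.001, -0.0]
force: [-0.9, -1.0, 5.9]
width: 0.646
finger_force: 31.2
time_s: 12.85
tcp_pos: [0.5357, 0.129, 0.1391]
orientation: [0.966, -0.259, 0.004, -0.002]
force: [0.5, 0.7, -0.7]
width: 0.643
finger_force: 32.0
(array([22.5 , 41.08, 10.71]), array([0.5357, 0.129 , 0.1391]), np.float64(-29.999872621273422))
```

```bash
python3 -m inch '{"gripper":[20,20,20,20,20,20,20,20],"travel":[[0.55,1,0],[1.1,2,0],[1.65,3,-0.1],[1.65,3,-0.1],[1.65,3,0],[1.65,3,0],[1.65,3,0],[1.65,3,0]],"roll":[0,0,0,0,0,0,0,0]}'
python3 -m inch '{"gripper":[20,20,20,20,20,20,20,20],"travel":[[1.65,3,0],[1.65,3,0],[1.65,3,0],[1.65,3,0],[1.65,3,0],[1.4,2.6,0],[0.9,1.6,0],[0.4,0.9,0]],"roll":[0,0,0,0,0,0,0,0]}'
python3 -m inch '{"gripper":[20,20],"travel":[[0,0,0],[0,0,0]],"roll":[0,0]}'
python3 - <<'E'
from h import *
print(go([.526,-.339,.033]))
E
```

```text
time_s: 13.52
tcp_pos: [0.5262, -0.1139, 0.135]
orientation: [0.966, -0.259, -0.001, 0.0]
force: [-0.2, 0.1, -1.1]
width: 0.641
finger_force: 32.0
time_s: 14.18
tcp_pos: [0.5197, -0.3443, 0.1345]
orientation: [0.965, -0.261, -0.001, 0.001]
force: [0.6, 0.5, -1.0]
width: 0.64
finger_force: 32.0
time_s: 14.35
tcp_pos: [0.5215, -0.3394, 0.1352]
orientation: [0.966, -0.259, -0.001, -0.001]
force: [0.2, 0.5, -0.8]
width: 0.642
finger_force: 32.0
(array([ 0.39, -0.25, 10.22]), array([ 0.5215, -0.3394,  0.1352]), np.float64(-30.01544702677356))
```

```bash
python3 -m inch '{"gripper":[20,20,20,20,20,20,20,20],"travel":[[0.4,-0.2,1],[0,0,2],[0,0,2],[0,0,2],[0,0,1.2],[0,0,0.7],[0,0,0.4],[0,0,0]],"roll":[0,0,0,0,0,0,0,0]}'
python3 -m inch '{"gripper":[20,20,20],"travel":[[0,0,0],[0,0,0.2],[0,0,0]],"roll":[0,0,0]}'
python3 - <<'E'
from h import *
print(go([.526,-.339,.033]))
E
```

```text
time_s: 15.02
tcp_pos: [0.527, -0.3398, 0.0427]
orientation: [0.966, -0.258, -0.0, -0.0]
force: [0.0, -0.3, -0.9]
width: 0.643
finger_force: 32.0
time_s: 15.27
tcp_pos: [0.5273, -0.3409, 0.042]
orientation: [0.966, -0.259, 0.001, 0.0]
force: [-0.3, 0.6, -1.0]
width: 0.64
finger_force: 32.0
(array([-0.21, -0.1 ,  0.9 ]), array([ 0.5273, -0.3409,  0.042 ]), np.float64(-30.011716962449047))
```

```bash
python3 -m inch '{"gripper":[20,20,20,20,20,20,20],"travel":[[-0.2,-0.1,0.3],[0,0,0.2],[0,0,0.2],[0,0,0.1],[0,0,0.1],[0,0,0],[0,0,0]],"roll":[0,0,0,0,0,0,0]}'
python3 - <<'E'
from h import *
print(go([.526,-.339,.033]))
E
```

```text
time_s: 15.85
tcp_pos: [0.5256, -0.3387, 0.0328]
orientation: [0.966, -0.259, -0.0, 0.0]
force: [-2.7, 0.4, 5.1]
width: 0.645
finger_force: 32.5
(array([ 0.05,  0.01, -0.02]), array([ 0.5256, -0.3387,  0.0328]), np.float64(-30.006203594639032))
```

```bash
python3 -m inch '{"gripper":[70,80,90,100,100,100],"travel":[[0,0,0],[0,0,0],[0,0,0],[0,0,0],[0,0,0],[0,0,0]],"roll":[0,0,0,0,0,0]}'
python3 -m inch '{"gripper":[100,100,100,100,100,100,100,100],"travel":[[0,0,-0.5],[0,0,-1.5],[0,0,-2],[0,0,-3],[0,0,-3],[0,0,-2],[0,0,-1],[0,0,0]],"roll":[0,0,0,0,0,0,0,0]}'
python3 - <<'E'
from h import *
print(go([.617,.231,.022]))
c=bot.capture("side");cv2.imwrite("pics/s4.png",cv2.resize(c["pixels"][80:340,180:460],None,fx=2.3,fy=2.3))
E
```

```text
time_s: 16.35
tcp_pos: [0.5256, -0.3387, 0.0321]
orientation: [0.966, -0.259, -0.0, 0.0]
force: [0.4, -0.5, 0.1]
width: 0.994
finger_force: 0.0
time_s: 17.02
tcp_pos: [0.527, -0.3395, 0.1652]
orientation: [0.966, -0.259, 0.002, 0.001]
force: [0.1, 0.3, -1.1]
width: 1.002
finger_force: 0.0
(array([-20.81, -53.9 ,  14.2 ]), array([ 0.527 , -0.3395,  0.1652]), np.float64(-30.00907601913399))
```

View pics/s4.png

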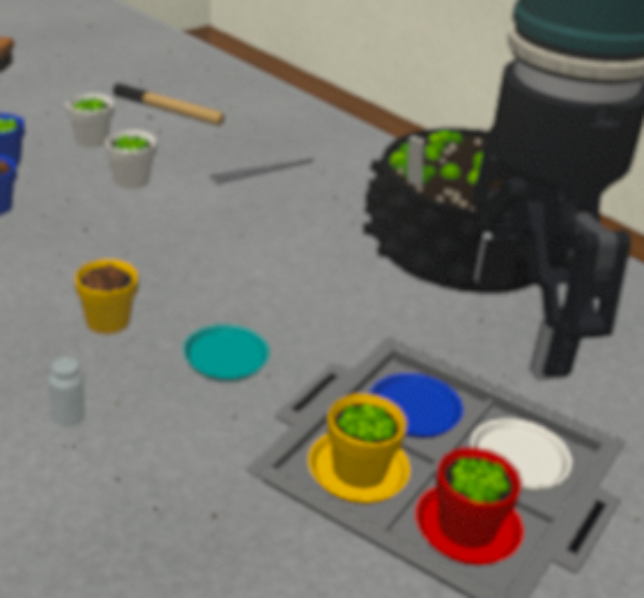

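The red pot is seated too (crop px 478,500). Next is the right-hand white pot.

```bash
python3 -m inch '{"gripper":[100,100,100,100,100,100,100,100],"travel":[[-0.4,-1.2,0],[-0.9,-2.4,0],[-1.3,-3.4,0],[-1.3,-3.4,0],[-1.3,-3.4,0],[-1.3,-3.4,0],[-1.3,-3.4,0],[-1.3,-3.4,0]],"roll":[0,0,0,0,0,0,0,0]}'
python3 -m inch '{"gripper":[100,100,100,100,100,100,100,100],"travel":[[-1.3,-3.4,0],[-1.3,-3.4,0],[-1.3,-3.4,0],[-1.3,-3.4,0],[-1.3,-3.4,0],[-1.3,-3.4,0],[-1.3,-3.4,0],[-1.1,-2.8,0]],"roll":[0,0,0,0,0,0,0,0]}'
python3 -m inch '{"gripper":[100,100,100,100],"travel":[[-0.8,-2,0.5],[-0.5,-1.3,1],[0,0,1],[0,0,0]],"roll":[0,0,0,0]}'
python3 - <<'E'
from h import *
print(go([.617,.231,.022]))
E
```

```text
time_s: 17.73
tcp_pos: [0.5654, -0.0823, 0.1602]
orientation: [0.966, -0.258, -0.002, 0.0]
force: [0.3, 0.8, -0.0]
width: 0.997
finger_force: 0.0
time_s: 18.4
tcp_pos: [0.6094, 0.2, 0.1599]
orientation: [0.966, -0.257, -0.002, 0.0]
force: [-0.5, 0.3, 0.2]
width: 1.0
finger_force: 0.0
time_s: 18.73
tcp_pos: [0.614, 0.2301, 0.1327]
orientation: [0.966, -0.258, -0.003, 0.002]
force: [-0.1, -1.2, 0.4]
width: 0.995
finger_force: 0.0
(array([ 0.26, -0.3 , 11.07]), array([0.614 , 0.2301, 0.1327]), np.float64(-29.93808085989043))
```

```bash
python3 -m inch '{"gripper":[100,100,100,100,100,100,100,100],"travel":[[0.2,-0.2,1],[0,0,2],[0,0,2.5],[0,0,2.5],[0,0,2],[0,0,1],[0,0,0],[0,0,0]],"roll":[0,0,0,0,0,0,0,0]}'
python3 -m inch '{"gripper":[60,50,40,30,20,20,20,20],"travel":[[0,0,0],[0,0,0],[0,0,0],[0,0,0],[0,0,0],[0,0,0],[0,0,0],[0,0,0]],"roll":[0,0,0,0,0,0,0,0]}' 30
python3 -m inch '{"gripper":[20,20,20,20,20,20,20,20],"travel":[[0,0,0],[0,0,-0.5],[0,0,-1],[0,0,-2],[0,0,-3],[0,0,-3],[0,0,-1.5],[0,0,0]],"roll":[0,0,0,0,0,0,0,0]}'
python3 - <<'E'
from h import *
print(go([.611,-.316,.031]))
E
```

```text
time_s: 19.4
tcp_pos: [0.6198, 0.2305, 0.0271]
orientation: [0.966, -0.26, -0.0, 0.0]
force: [0.6, -0.2, 0.0]
width: 1.001
finger_force: 0.0
time_s: 20.07
tcp_pos: [0.6206, 0.232, 0.0291]
orientation: [0.966, -0.259, 0.001, -0.001]
force: [-1.1, -1.2, 6.7]
width: 0.637
finger_force: 31.7
time_s: 20.73
tcp_pos: [0.6221, 0.2333, 0.1428]
orientation: [0.966, -0.259, 0.003, -0.003]
force: [0.4, 0.3, -0.9]
width: 0.642
finger_force: 32.0
(array([26.44, 48.2 , 10.99]), array([0.6221, 0.2333, 0.1428]), np.float64(-29.994230467758136))
```

```bash
python3 -m inch '{"gripper":[20,20,20,20,20,20,20,20],"travel":[[0.55,1,0],[1.1,2,0],[1.65,3,-0.1],[1.65,3,-0.1],[1.65,3,0],[1.65,3,0],[1.65,3,0],[1.65,3,0]],"roll":[0,0,0,0,0,0,0,0]}'
python3 -m inch '{"gripper":[20,20,20,20,20,20,20,20],"travel":[[1.65,3,0],[1.65,3,0],[1.65,3,0],[1.65,3,0],[1.65,3,0],[1.65,3,0],[1.65,3,0],[1.5,2.8,0]],"roll":[0,0,0,0,0,0,0,0]}'
python3 -m inch '{"gripper":[20,20,20,20],"travel":[[1.1,2,0],[0.7,1.4,0],[0,0,0],[0,0,0]],"roll":[0,0,0,0]}'
python3 - <<'E'
from h import *
print(go([.611,-.316,.036]))
c=bot.capture("side");cv2.imwrite("pics/s5.png",cv2.resize(c["pixels"][80:340,180:460],None,fx=2.3,fy=2.3))
E
```

```text
time_s: 21.4
tcp_pos: [0.6126, -0.0106, 0.1374]
orientation: [0.966, -0.259, -0.002, 0.001]
force: [0.7, 0.1, -1.3]
width: 0.644
finger_force: 32.1
time_s: 22.07
tcp_pos: [0.6061, -0.282, 0.1372]
orientation: [0.966, -0.26, -0.002, 0.0]
force: [0.8, 0.4, -2.2]
width: 0.644
finger_force: 32.1
time_s: 22.4
tcp_pos: [0.6059, -0.3177, 0.1379]
orientation: [0.966, -0.26, -0.001, -0.0]
force: [0.6, 1.3, -1.1]
width: 0.642
finger_force: 32.1
(array([ 0.39, -0.4 , 10.19]), array([ 0.6059, -0.3177,  0.1379]), np.float64(-30.083524894729237))
```

View pics/s5.png

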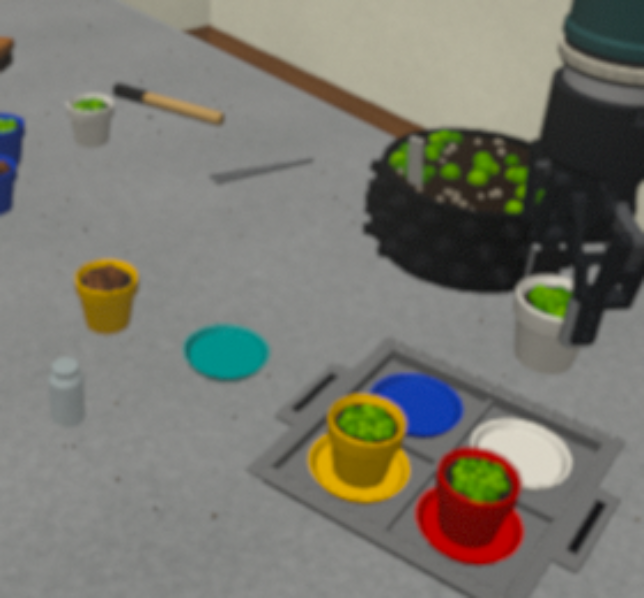

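The white pot is held upright (crop px 547,325). I measure its offset in the hand before placing it.

```bash
python3 - <<'E'
from h import *
P=bot.sense()["tcp_pos"]; zb=P[2]-.029
for n in("side","top"):
    c=bot.capture(n);K=np.array([[c["fx"],0,c["cx"]],[0,c["fy"],c["cy"]],[0,0,1]])
    uv=cv2.projectPoints(np.array([[*P[:2],zb+.045],[*P[:2],zb]]),cv2.Rodrigues(np.array(c["R"]))[0],np.array(c["t"]),K,np.array(c["D"],float))[0][:,0]
    print(n,"predicted rim, foot centre",uv.round(1).tolist(), (uv-[180,80])[0]*2.3)
    cv2.imwrite(f"pics/w_{n}.png",cv2.resize(c["pixels"][int(uv[0,1])-50:int(uv[0,1])+50,int(uv[0,0])-60:min(512,int(uv[0,0])+60)],None,fx=5,fy=5,interpolation=cv2.INTER_CUBIC))
a=cv2.imread("pics/w_side.png");b=cv2.imread("pics/w_top.png")
for i in(a,b): cv2.drawMarker(i,(300,250),(255,0,255),0,20,2)
cv2.imwrite("pics/w.png",cv2.resize(np.hstack([a,b]),None,fx=.66,fy=.66))
E
```

```text
side predicted rim, foot centre [[421.7, 211.4], [415.6, 234.3]] [555.99335675 302.258912  ]
top predicted rim, foot centre [[421.1, 147.8], [412.3, 153.6]] [554.60755746 155.83372263]
```

View pics/w.png

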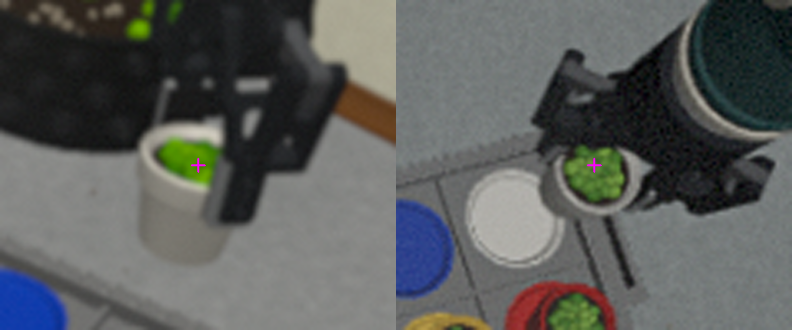

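The pot is within about 3 mm of where the hand pose predicts (moss at (597,172), marker at (593,165)). I shift a little and lower it.

```bash
python3 -m inch '{"gripper":[20,20,20,20,20,20,20,20],"travel":[[0.5,-0.5,1],[0,0,2],[0,0,2],[0,0,2],[0,0,1.2],[0,0,0.7],[0,0,0.4],[0,0,0]],"roll":[0,0,0,0,0,0,0,0]}'
python3 - <<'E'
from h import *
print(go([.613,-.315,.036]))
E
```

```text
time_s: 23.22
tcp_pos: [0.6141, -0.3152, 0.0456]
orientation: [0.966, -0.259, -0.0, -0.0]
force: [0.1, -0.7, -1.2]
width: 0.642
finger_force: 32.1
(array([-0.1 ,  0.04,  0.96]), array([ 0.6141, -0.3152,  0.0456]), np.float64(-29.963317546598894))
```

```bash
python3 -m inch '{"gripper":[20,20,20,20,20,20,20],"travel":[[-0.1,0,0.3],[0,0,0.3],[0,0,0.2],[0,0,0.1],[0,0,0.1],[0,0,0],[0,0,0]],"roll":[0,0,0,0,0,0,0]}'
python3 - <<'E'
from h import *
print(go([.613,-.315,.036]))
E
```

```text
time_s: 23.8
tcp_pos: [0.6131, -0.3153, 0.0364]
orientation: [0.966, -0.259, 0.0, 0.0]
force: [0.6, 0.2, -0.4]
width: 0.642
finger_force: 32.1
(array([-0.02, -0.03,  0.04]), array([ 0.6131, -0.3153,  0.0364]), np.float64(-30.008325621011604))
```

```bash
python3 -m inch '{"gripper":[20,20,20,20],"travel":[[0,0,0.1],[0,0,0],[0,0,0],[0,0,0]],"roll":[0,0,0,0]}'
python3 -m inch '{"gripper":[70,80,90,100,100,100],"travel":[[0,0,0],[0,0,0],[0,0,0],[0,0,0],[0,0,0],[0,0,0]],"roll":[0,0,0,0,0,0]}'
python3 -m inch '{"gripper":[100,100,100,100,100,100,100,100],"travel":[[0,0,-0.5],[0,0,-1.5],[0,0,-2],[0,0,-3],[0,0,-3],[0,0,-2],[0,0,-1],[0,0,0]],"roll":[0,0,0,0,0,0,0,0]}'
python3 - <<'E'
from h import *
print(go([.518,.351,.022]))
E
```

```text
time_s: 24.13
tcp_pos: [0.6133, -0.3154, 0.0361]
orientation: [0.966, -0.259, 0.0, 0.0]
force: [-2.6, 0.3, 6.1]
width: 0.646
finger_force: 32.5
time_s: 24.63
tcp_pos: [0.613, -0.3153, 0.0351]
orientation: [0.966, -0.259, -0.0, 0.0]
force: [-0.1, -0.1, 0.2]
width: 1.004
finger_force: 0.0
time_s: 25.3
tcp_pos: [0.6148, -0.3161, 0.1695]
orientation: [0.966, -0.259, 0.003, 0.001]
force: [0.4, -0.1, -0.0]
width: 0.999
finger_force: 0.0
(array([-41.84, -52.92,  14.5 ]), array([ 0.6148, -0.3161,  0.1695]), np.float64(-30.011616047374872))
```

```bash
python3 -m inch '{"gripper":[100,100,100,100,100,100,100,100],"travel":[[-0.8,-1,0],[-1.6,-2,0],[-2.3,-2.9,0],[-2.3,-2.9,0],[-2.3,-2.9,0],[-2.3,-2.9,0],[-2.3,-2.9,0],[-2.3,-2.9,0]],"roll":[0,0,0,0,0,0,0,0]}'
python3 -m inch '{"gripper":[100,100,100,100,100,100,100,100],"travel":[[-2.3,-2.9,0],[-2.3,-2.9,0],[-2.3,-2.9,0],[-2.3,-2.9,0],[-2.3,-2.9,0],[-2.3,-2.9,0],[-2.3,-2.9,0],[-2.3,-2.9,0]],"roll":[0,0,0,0,0,0,0,0]}'
python3 -m inch '{"gripper":[100,100,100,100,100,100,100,100],"travel":[[-2.3,-2.9,0],[-2,-2.6,0],[-1.5,-2,0.5],[-0.9,-1.2,1],[-0.5,-0.6,1],[0,0,1],[0,0,0],[0,0,0]],"roll":[0,0,0,0,0,0,0,0]}'
python3 - <<'E'
from h import *
print(go([.518,.351,.022]))
E
```

```text
time_s: 25.97
tcp_pos: [0.5723, -0.0549, 0.1632]
orientation: [0.966, -0.259, -0.002, 0.0]
force: [0.2, 0.5, 0.1]
width: 1.004
finger_force: 0.0
time_s: 26.63
tcp_pos: [0.5287, 0.2371, 0.1632]
orientation: [0.966, -0.258, -0.002, 0.001]
force: [1.5, 0.3, 0.0]
width: 1.0
finger_force: 0.0
time_s: 27.3
tcp_pos: [0.5145, 0.3504, 0.1285]
orientation: [0.966, -0.259, -0.001, 0.002]
force: [0.1, -0.4, 0.7]
width: 1.001
finger_force: 0.0
(array([ 0.28, -0.27, 10.64]), array([0.5145, 0.3504, 0.1285]), np.float64(-30.027572148835457))
```

```bash
python3 -m inch '{"gripper":[100,100,100,100,100,100,100,100],"travel":[[0.2,-0.2,1],[0,0,2],[0,0,2.5],[0,0,2.3],[0,0,2],[0,0,0.9],[0,0,0],[0,0,0]],"roll":[0,0,0,0,0,0,0,0]}'
python3 -m inch '{"gripper":[60,50,40,30,20,20,20,20],"travel":[[0,0,0],[0,0,0],[0,0,0],[0,0,0],[0,0,0],[0,0,0],[0,0,0],[0,0,0]],"roll":[0,0,0,0,0,0,0,0]}' 30
python3 -m inch '{"gripper":[20,20,20,20,20,20,20,20],"travel":[[0,0,0],[0,0,-0.5],[0,0,-1],[0,0,-2],[0,0,-3],[0,0,-3],[0,0,-2],[0,0,0]],"roll":[0,0,0,0,0,0,0,0]}'
python3 - <<'E'
from h import *
print(go([.588,-.231,.031]))
E
```

```text
time_s: 27.97
tcp_pos: [0.5188, 0.3523, 0.0234]
orientation: [0.966, -0.259, 0.0, -0.0]
force: [0.1, -0.5, 1.2]
width: 0.999
finger_force: 0.0
time_s: 28.63
tcp_pos: [0.5193, 0.3531, 0.0249]
orientation: [0.966, -0.259, 0.001, -0.001]
force: [-0.1, -0.3, 6.8]
width: 0.644
finger_force: 31.3
time_s: 29.3
tcp_pos: [0.5208, 0.3546, 0.1442]
orientation: [0.966, -0.259, 0.003, -0.004]
force: [1.0, 0.2, -0.2]
width: 0.643
finger_force: 32.1
(array([35.06, 47.45, 11.05]), array([0.5208, 0.3546, 0.1442]), np.float64(-30.002864188451902))
```

```bash
python3 -m inch '{"gripper":[20,20,20,20,20,20,20,20],"travel":[[0.6,0.8,0],[1.3,1.8,0],[2.1,2.8,-0.1],[2.1,2.8,-0.1],[2.1,2.8,0],[2.1,2.8,0],[2.1,2.8,0],[2.1,2.8,0]],"roll":[0,0,0,0,0,0,0,0]}'
python3 -m inch '{"gripper":[20,20,20,20,20,20,20,20],"travel":[[2.1,2.8,0],[2.1,2.8,0],[2.1,2.8,0],[2.1,2.8,0],[2.1,2.8,0],[2.1,2.8,0],[2.1,2.8,0],[2.1,2.8,0]],"roll":[0,0,0,0,0,0,0,0]}'
python3 -m inch '{"gripper":[20,20,20,20,20,20],"travel":[[1.8,2.5,0],[1.3,1.8,0],[0.7,1,0],[0.2,0.4,0],[0,0,0],[0,0,0]],"roll":[0,0,0,0,0,0]}'
python3 - <<'E'
from h import *
print(go([.588,-.231,.032]))
c=bot.capture("top");cv2.imwrite("pics/t6.png",cv2.resize(c["pixels"][100:260,300:480],None,fx=3.5,fy=3.5))
E
```

```text
time_s: 29.97
tcp_pos: [0.5454, 0.1091, 0.1388]
orientation: [0.966, -0.259, -0.001, 0.001]
force: [0.5, 0.8, -1.4]
width: 0.645
finger_force: 32.1
time_s: 30.63
tcp_pos: [0.5784, -0.1682, 0.1386]
orientation: [0.966, -0.259, -0.002, 0.0]
force: [1.2, -0.2, -1.1]
width: 0.642
finger_force: 32.1
time_s: 31.13
tcp_pos: [0.5861, -0.2333, 0.1396]
orientation: [0.966, -0.258, -0.001, -0.001]
force: [-0.6, 0.2, -2.0]
width: 0.639
finger_force: 32.1
(array([ 0.07, -0.28, 10.76]), array([ 0.5861, -0.2333,  0.1396]), np.float64(-29.90628598914847))
```

View pics/t6.png

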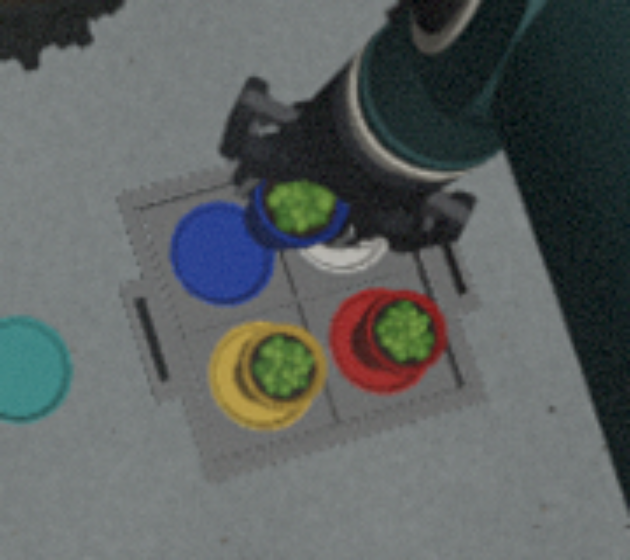

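The blue pot is held upright (crop px 300,207), and the red and yellow pots sit in their saucers. I lower the blue one.

```bash
python3 -m inch '{"gripper":[20,20,20,20,20,20,20,20],"travel":[[0.1,-0.3,1],[0,0,2],[0,0,2],[0,0,2],[0,0,1.7],[0,0,0.9],[0,0,0.4],[0,0,0]],"roll":[0,0,0,0,0,0,0,0]}'
python3 - <<'E'
from h import *
print(go([.588,-.231,.032]))
E
```

```text
time_s: 31.85
tcp_pos: [0.5886, -0.232, 0.0393]
orientation: [0.966, -0.258, -0.001, -0.0]
force: [0.4, -0.3, -1.1]
width: 0.642
finger_force: 32.1
(array([-0.1 , -0.06,  0.73]), array([ 0.5886, -0.232 ,  0.0393]), np.float64(-29.932495981432748))
```

```bash
python3 -m inch '{"gripper":[20,20,20,20,20,20,20],"travel":[[-0.1,0,0.3],[0,0,0.2],[0,0,0.1],[0,0,0.1],[0,0,0.1],[0,0,0],[0,0,0]],"roll":[0,0,0,0,0,0,0]}'
```

```text
time_s: 32.43
tcp_pos: [0.5881, -0.2328, 0.0324]
orientation: [0.966, -0.259, 0.0, 0.0]
force: [-0.4, -0.5, -2.0]
width: 0.644
finger_force: 32.1
```

```bash
python3 -m inch '{"gripper":[20,20,20,20],"travel":[[0,0,0.1],[0,0,0],[0,0,0],[0,0,0]],"roll":[0,0,0,0]}'
python3 -m inch '{"gripper":[70,80,90,100,100,100],"travel":[[0,0,0],[0,0,0],[0,0,0],[0,0,0],[0,0,0],[0,0,0]],"roll":[0,0,0,0,0,0]}'
python3 -m inch '{"gripper":[100,100,100,100,100,100,100,100],"travel":[[0,0,-0.5],[0,0,-1.5],[0,0,-2],[0,0,-3],[0,0,-3],[0,0,-2],[0,0,-1],[0,0,0]],"roll":[0,0,0,0,0,0,0,0]}'
python3 -m inch '{"gripper":[100,100,100,100,100,100,100,100],"travel":[[-1,-2,0],[-2,-3,0],[-2,-3,0],[-2,-3,0],[-2,-3,0],[-2,-3,0],[-1,-2,0],[0,0,0]],"roll":[0,0,0,0,0,0,0,0]}'
python3 - <<'E'
from h import *
c=bot.capture("top");s=bot.capture("side")
cv2.imwrite("pics/end.png",np.hstack([cv2.resize(c["pixels"][120:250,90:460],(400,140)),cv2.resize(s["pixels"][200:350,270:470],(400,300))]) if 0 else np.vstack([cv2.resize(c["pixels"][130:250,90:460],(740,240)),cv2.resize(s["pixels"][100:350,90:470],(740,360))[:, :]]))
h=cv2.cvtColor(cv2.GaussianBlur(c["pixels"],(3,3),0),cv2.COLOR_BGR2HSV)
for k,lo,hi in(("green",(40,120,60),(75,255,255)),("brown",(0,70,30),(18,255,130))):
    for ce,st in blobs(cv2.inRange(h,lo,hi)>0,100):
        if ce[1]>130: print(k,ce.round(),ray(c,ce,.055 if ce[0]>330 else .048)[:2].round(3))
E
```

```text
time_s: 32.77
tcp_pos: [0.5883, -0.2328, 0.032]
orientation: [0.966, -0.259, 0.0, 0.0]
force: [-1.4, 1.1, 5.4]
width: 0.64
finger_force: 32.6
time_s: 33.27
tcp_pos: [0.588, -0.2326, 0.0311]
orientation: [0.966, -0.259, -0.0, -0.0]
force: [-0.1, 0.1, -0.2]
width: 0.997
finger_force: 0.0
time_s: 33.93
tcp_pos: [0.5895, -0.2332, 0.1642]
orientation: [0.966, -0.259, 0.003, 0.0]
force: [0.1, -0.7, 0.3]
width: 0.999
finger_force: 0.0
time_s: 34.6
tcp_pos: [0.5778, -0.0008, 0.1596]
orientation: [0.967, -0.254, -0.002, -0.001]
force: [-0.2, 0.3, 0.1]
width: 0.997
finger_force: 0.0
green [124. 152.] [0.632 0.343]
green [402. 159.] [ 0.61  -0.315]
green [415. 195.] [ 0.524 -0.34 ]
brown [ 18. 161.] [0.614 0.612]
brown [409. 197.] [ 0.519 -0.325]
brown [155. 224.] [0.46  0.261]
brown [262. 228.] [0.451 0.017]
```

View pics/end.png

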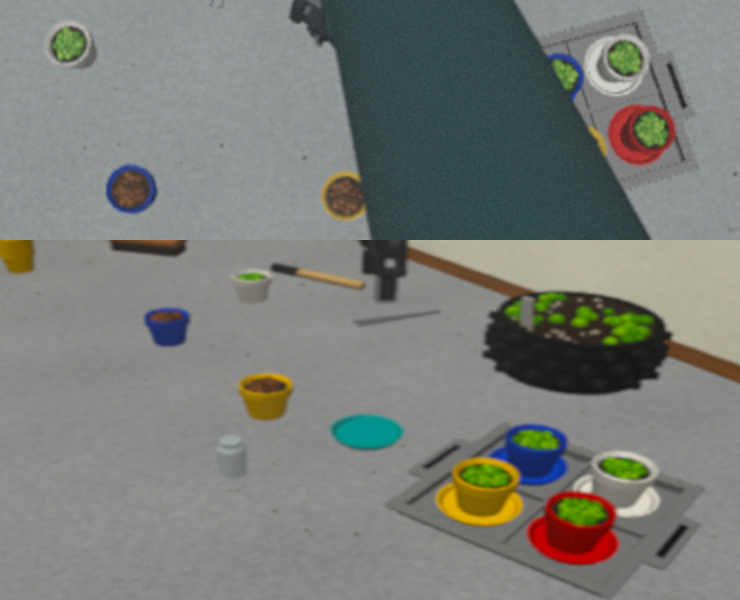

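All four live pots stand upright in saucers of their own colour: blue (535,450), yellow (485,487), white (623,480) and red (580,525). The dead pots and the spare white pot have not moved, and the gripper is clear of everything. I hand in.

```bash
python3 -m inch '{"gripper":[100,100,100,100],"travel":[[0,0,0],[0,0,0],[0,0,0],[0,0,0]],"roll":[0,0,0,0]}'; python3 -c "
from bench import bot
print(bot.sign_off())"
```

```text
time_s: 35.03
tcp_pos: [0.579, -0.0095, 0.161]
orientation: [0.966, -0.26, -0.0, 0.0]
force: [-0.1, -0.0, 0.3]
width: 1.003
finger_force: 0.0
the job is handed in; nothing more can be done
None
```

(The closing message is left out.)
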